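# Load a line unit under the sprung roller of a test cradle

### The arm

A 7-joint arm with a two-finger parallel gripper is mounted at the origin on the work surface. World frame = base frame: x ahead of the robot, y to its left, z up, the work surface at z = 0. Lengths are in m, angles in rad, forces in N, time in s.
With the tool pointing down it reaches from about 0.4 to 0.85 m from the base axis. Payload 10.4 kg.
Tool frame: the origin (TCP) lies midway between the tips of the shut fingers; the grasp point (between the pads) lies 19 mm behind it; z points along the fingers, x is the direction in which the jaws open and shut, and the axes are right-handed (so a half turn about z gives the same grasp; the last joint's range is limited). The gripper opens to 85 mm and grips with 20 to 120 N. Pads are 22 mm wide; open, the fingers measure 114 mm over their backs; the gripper's body (76 mm by 85 mm) begins 54 mm behind the grasp point. The pads swing forward as they close: fully open they stand 13 mm farther back than shut.
Start: joints at [-1.176, 0.332, -0.065, 1.46, 0.022, 1.35, -0.088], TCP at [0.254, 0.571, 0.231] pointing down, gripper open.
Joint ranges: [-2.6, 2.6], [-0.5, 2.12], [-1.47, 1.34], [0.16, 2.42], [-1.27, 4.41], [0.06, 2.06], [-2.6, 2.6]. Speed limits (rad/s): [2.22, 2.22, 2.79, 2.79, 3.14, 3.14, 3.14].

### API

Orientations are given as a rotation vector (axis times angle).
In Python, from workcell import observe, viewer, hand_in gives the robot as it stands. The module is installed in compiled form; this text tells all that it offers.
- The arm moves only by the shell command python3 -m pendant 'ROWS'. ROWS is JSON, a list of rows, each a list of 3 entries, a list of its own where there are three numbers: the gripper command: -1 is shut, 1 is fully open, values between are in proportion, then the shift along the tool's x, y, z in m, then the turn, a rotation vector about the tool's x, y, z in degrees. A call has 1 to 12 rows; each row shifts and turns the pose as measured when the row begins, along the tool's axes as they then stand; what a row does not reach is not made up. A row lasts 1/8 s, in which the tool goes at most 62.5 mm and 10.7 degrees, less where a joint would pass 70% of its speed; a pose out of reach is approached as far as the arm can. A call with a gripper value outside its range is refused whole. The fingers move at their own pace and stop on an object; the grip force is fixed at half the most. Time passes only in rows, so rows that do not move let the fingers close. It gives the time, the measured TCP pose, the force and the opening at its end, in the units of the state.
- observe(): the state, without advancing time (a new reading comes with each control period).
- viewer.snapshot(name): name is "scene" or "top"; returns a dict with "img" (480x640x3 uint8, red, green, blue), "depth" (480x640 float32, m along the optical axis (not along the pixel's ray), 0 where there is no reading), "fx", "fy", "cx", "cy" (pixels), "dist" ([k1, k2, p1, p2, k3] as OpenCV has them; the pictures are not rectified), "world_to_cam" (4x4, takes a point from world to camera coordinates). Camera axes: x right, y down, z forward; pixel columns grow to the right and rows downward; lengths in m; the calibration is good to about 2 mm. A picture is of the moment at which its call begins.
- hand_in(): hands the job in, once; it reports no verdict.
Trained networks look in the newest picture that a camera, given by its name, has taken for a name from the list of things; names that differ only in an ending like _2 or _b are one class to them, and where a whole thing is asked for, a point or a joint stands for the part that bears it (a point fixed in the world has none). Each returns a list of dicts, best first, with "conf" (0 to 1); they miss things now and then, are a little off and sometimes report something else, mostly with a low value. They report only what shows in the picture. A call takes as long as a camera call. They do not tell look-alikes from the thing itself.
- viewer.search_frame(query, camera): "rect" ([centre column, centre row, width, height] in pixels, round what is visible of it).
- viewer.masks_of(query, camera): "pixels" (480x640 bool, what is visible of it) and "rect" ([centre column, centre row, width, height] in pixels, round what is visible of it).
- viewer.landmark_of(query, camera): "position" ([column, row] in pixels: a listed point, or the origin of a listed thing).
The state is a dict: "clock": time; "qpos": joint angles; "qd": joint speeds; "joint_torque": joint torques, N m; "eef_pos": TCP position; "orientation": TCP orientation; "ft_force": force on the tool from outside, world axes, zero at the start; "moment": the same for the moment, N m; "finger_gap": finger opening in m.
Only numpy, scipy, OpenCV 4.12 (cv2) and the standard library are available. Lean on these libraries where they do the work, as an engineer would, in place of code of your own. Each camera call takes 0.05 s, during which the arm holds its last target.

### The job

Load the line unit with the green lamp into the test cradle: lay it on the open end of the bed, then slide it wedge nose first along the bed so that it pushes the sprung hold-down arm up and goes in beneath it. Slide it gently until it is fully home, with the roller dropped into the unit's groove and the spring contact pressed in, then let go. Do not ram it against the stops, and leave the other two units where they are.

Things in the scene. Friction and masses are not known exactly. Their poses are not given: they have to be found in the camera images.
- unit_green_grip (a point): Centre (half-way up) of the black grip rib of the loose white line unit with green lamp and stripe; x points to its wedge nose, z up. Rib: 46 long (x), 24 wide (y), 28 high, on top of the unit. Unit: 150 long, 46 wide, 30 high without rib, about 0.3 kg. This point is 44 above its underside, 117 behind the nose tip, 33 ahead of the tail end.
- unit_green_groove (a point): On the same unit: middle of the V groove across its top, at the level of the top (30 above the underside), 64 ahead of the rib's centre and 53 behind the nose tip. The groove is 8 deep and 18 wide. The nose slopes from 8 high at the tip up to the full 30 over the last 31 mm. Same axes.
- unit_red_grip (a point): The same rib centre of the unit with red lamp and stripe, same shape; leave it alone.
- unit_yellow_grip (a point): The same rib centre of the unit with yellow lamp and stripe, same shape; leave it alone.
- cradle_bed (a point): Point on the top face of the cradle's fixed aluminium bed (400 x 100, 20 thick, on the table), on the channel's centre line, 90 in from the bed's open end. x: direction in which the unit slides in; z up. From the open end to here the bed is clear. More than 25 N between unit and head (arm, contact and stops) damages it.
- cradle_mouth (a point): Point on the bed's top, centre line, 40 ahead of cradle_bed, same axes. Here begin two dark rails, 12 high, 49 apart, that run 185 on; from 33 before this point to here they flare (about 25 wider at the outer end). A unit laid down with its nose tip at 5 before to 10 ahead of this point lies in the mouth, still short of the roller.
- hold_arm (a joint): Angle (rad) of the orange sprung arm on the blue head; its black roller (14 diameter) points to the open end. 0 at rest, roller 12 above the bed; grows as the roller lifts: about 0.21 on top of a unit, 0.14 in the groove of a unit that is home. Presses down with 3 to 6 N. The head is clamped somewhere in a 60 mm range, not measured: home has the nose tip 105 to 165 ahead of cradle_mouth.
- contact (a joint): Travel (m) of the brass spring contact between two steel stops on the head, pushed in by the nose: 0 free, about 0.004 home, 0.005 nose hard against the stops. Pushes back with 0.5 to 3 N; the roller in the groove then holds the unit in. Sliding takes about 3 to 15 N, most while the nose lifts the roller, less as it drops in the groove, and rises steeply at the stops.
Things that resemble listed ones, but are neither listed nor needed, are in the scene too. What is shaped like the part that bears unit_green_grip but brown is not meant.

How it is judged:
By the outcome, as a careful person would: the job done as asked, in the order asked, and still so for the second after the job is handed in, with the robot touching nothing.
It also fails if it takes over 64 s, if anything falls off the work surface, if the arm or the gripper's body presses on something with over 40 N, if the wrist force passes 120 N, or if a joint passes its speed limit or range.

## Working session

There is one attempt and no reset: what is moved stays moved. The work goes in short steps, Python scripts to look and compute and a shell command to move; the robot and the scene stay as the last step left them, time stands still between calls to the robot, and variables do not carry over. Pictures are saved under pics/ and viewed, and the job is handed in when it is done.

```bash
mkdir -p pics; cat > h.py <<'E'
import numpy as np, cv2
from workcell import observe, viewer, hand_in
from scipy.spatial.transform import Rotation as R
def snap(cam,fn=None):
    s=viewer.snapshot(cam)
    if fn: cv2.imwrite('pics/'+fn,s['img'][:,:,::-1])
    return s
def K(s): return np.array([[s['fx'],0,s['cx']],[0,s['fy'],s['cy']],[0,0,1.]])
def ray(s,px):
    u=cv2.undistortPoints(np.array([[px]],float),K(s),np.array(s['dist'],float))[0,0]
    M=np.array(s['world_to_cam']);Rm=M[:3,:3];t=M[:3,3]
    return -Rm.T@t, Rm.T@np.array([u[0],u[1],1.])
def onz(s,px,z):
    o,d=ray(s,px); return o+d*(z-o[2])/d[2]
def deep(s,px):
    o,d=ray(s,px); c,r=int(round(px[0])),int(round(px[1])); return o+d*s['depth'][r,c]
def proj(s,P):
    M=np.array(s['world_to_cam']);rv=cv2.Rodrigues(M[:3,:3])[0]
    return cv2.projectPoints(np.array(P,float).reshape(-1,1,3),rv,M[:3,3],K(s),np.array(s['dist'],float))[0][:,0]
E
python3 - <<'E'
from h import *
np.set_printoptions(precision=4,suppress=True)
o=observe(); print(o)
for cam in ('scene','top'):
    s=snap(cam,cam+'0.png')
    print(cam, (-np.array(s['world_to_cam'])[:3,:3].T@np.array(s['world_to_cam'])[:3,3]))
    for q in ('unit_green_grip','unit_green_groove','unit_red_grip','unit_yellow_grip','cradle_bed','cradle_mouth','hold_arm','contact'):
        for d in viewer.landmark_of(q,cam)[:4]:
            print(cam,q,round(d['conf'],2),np.round(d['position'],1),deep(s,d['position']))
print(observe()['clock'])
E
```

```text
{'clock': 0.0, 'qpos': array([-1.1756,  0.3329, -0.0647,  1.461 ,  0.0216,  1.3499, -0.0885]), 'qd': array([-0.0012,  0.0004,  0.0005,  0.0002, -0.0004, -0.    , -0.0001]), 'joint_torque': array([  0.0003, -62.5471,   0.0495, -39.1597,   0.0163,   0.0103,
         0.    ]), 'eef_pos': array([0.2534, 0.5709, 0.2305]), 'orientation': array([ 2.6331,  1.712 , -0.0019]), 'ft_force': array([0.8673, 1.233 , 0.7628]), 'moment': array([ 0.0372, -0.024 ,  0.0235]), 'finger_gap': 0.08568369423906393}
scene [1.3671 0.3176 0.7421]
scene unit_green_grip 0.83 [426.9 332.4] [0.6482 0.3234 0.0515]
scene unit_green_grip 0.71 [413.1 216.6] [0.2758 0.2521 0.0538]
scene unit_green_groove 0.95 [433.  232.4] [0.2883 0.3031 0.0263]
scene unit_green_groove 0.65 [391.4 334.6] [0.6429 0.2611 0.024 ]
scene unit_yellow_grip 0.57 [438.3 297. ] [0.5472 0.3346 0.0522]
scene cradle_bed 0.65 [281.9 261.7] [ 0.4838 -0.0053  0.0209]
scene cradle_mouth 0.66 [262.3 266.9] [ 0.5106 -0.041   0.0192]Traceback (most recent call last):
  File "<stdin>", line 8, in <module>
ValueError: it knows: cradle_bed, cradle_mouth, unit_green_grip, unit_green_groove, unit_red_grip, unit_yellow_grip
```

```bash
python3 - <<'E'
from h import *
np.set_printoptions(precision=4,suppress=True)
for cam in ('top',):
    s=snap(cam,cam+'0.png')
    for q in ('unit_green_grip','unit_green_groove','unit_red_grip','unit_yellow_grip','cradle_bed','cradle_mouth'):
        for d in viewer.landmark_of(q,cam)[:4]:
            print(cam,q,round(d['conf'],2),np.round(d['position'],1),deep(s,d['position']))
print(observe()['clock'])
E
```

```text
top unit_green_grip 0.8 [243.7 339. ] [0.2574 0.2483 0.0572]
top unit_green_grip 0.57 [217.8 153.2] [0.6287 0.3169 0.0587]
top unit_green_groove 0.84 [218.4 317. ] [0.2997 0.3063 0.0244]
top unit_green_groove 0.75 [250.  151.4] [0.6456 0.2577 0.0214]
top unit_red_grip 0.92 [206.  248.8] [0.4316 0.3304 0.0576]
top unit_red_grip 0.49 [370.8 223.8] [0.4932 0.0037 0.0198]
top unit_yellow_grip 0.83 [210.3 198.8] [0.5337 0.3277 0.056 ]
top cradle_bed 0.81 [374.  225.3] [ 0.4914 -0.0032  0.0135]
top cradle_mouth 0.69 [392. 222.] [ 0.4977 -0.0397  0.0184]
0.7
```

View pics/scene0.png

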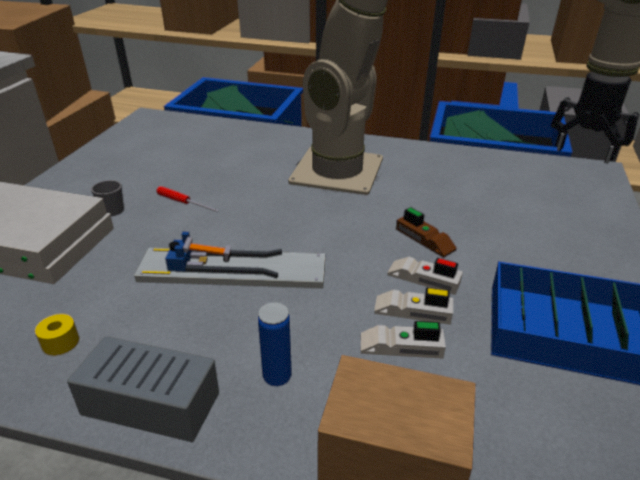

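```bash
sleep 1
```

```text
(no output)
```

View pics/top0.png

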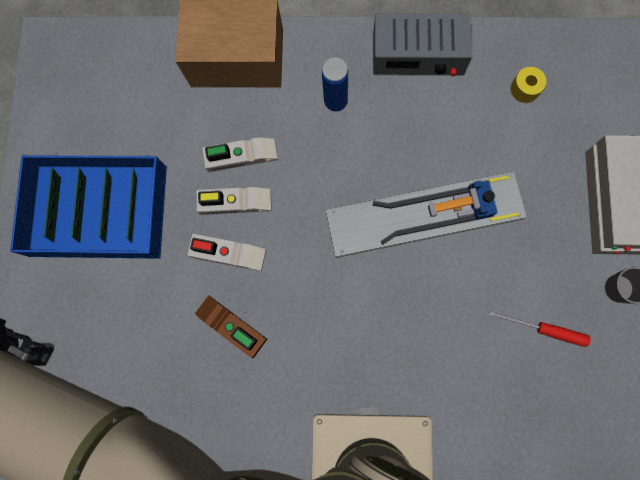

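Candidates for the wanted unit in the top picture: the white unit with green lamp at (222,153), the white yellow one at (210,198), the white red one at (205,247) and the brown look-alike with green lamp at (235,330). By the description I choose (222,153). Next: a close crop of it and a precise measurement.

```bash
python3 - <<'E'
from h import *
np.set_printoptions(precision=4,suppress=True)
s=snap('top'); sc=snap('scene')
a=cv2.resize(s['img'][120:185,185:295],None,fx=5,fy=5,interpolation=cv2.INTER_CUBIC)
b=cv2.resize(s['img'][160:265,315:535],None,fx=3.5,fy=3.5,interpolation=cv2.INTER_CUBIC)
cv2.imwrite('pics/cropU.png',a[:,:,::-1]);cv2.imwrite('pics/cropB.png',b[:,:,::-1])
# dense cloud
def cloud(s):
    v,u=np.mgrid[0:480,0:640]; p=np.stack([u.ravel(),v.ravel()],-1).astype(float)
    un=cv2.undistortPoints(p[:,None],K(s),np.array(s['dist'],float))[:,0]
    z=s['depth'].ravel(); M=np.array(s['world_to_cam'])
    c=np.c_[un*z[:,None],z]; W=(c-M[:3,3])@M[:3,:3]; W[z==0]=np.nan
    return W.reshape(480,640,3)
for nm,S in (('top',s),('scene',sc)):
    W=cloud(S); x,y,z=W[...,0],W[...,1],W[...,2]
    print(nm,'table z',np.nanmedian(z[(x>.3)&(x<.4)&(y>-.1)&(y<.1)]))
    box=(x>.58)&(x<.72)&(y>.2)&(y<.38)
    u=box&(z>.015); rib=box&(z>.048)
    for k,m in (('unit',u),('rib',rib)):
        P=W[m][:,:2].astype(np.float32); r=cv2.minAreaRect(P); print(k,m.sum(),r,np.median(W[m][:,2]))
    box=(x>.35)&(x<.65)&(y>-.33)&(y<.12)&(z>.012)&(z<.03)
    P=W[box][:,:2].astype(np.float32);print('bed',cv2.minAreaRect(P),np.median(W[box][:,2]))
    for q in('unit_green_grip','unit_green_groove'):
      for d in viewer.masks_of(q,nm)[:3]: print(q,d['conf'],d['rect'],np.nanmedian(W[d['pixels']],0))
E
```

```text
top table z -0.0006895097910509259
unit 1543 ((0.6435420513153076, 0.2814822793006897), (0.04919641464948654, 0.14690852165222168), 11.631634712219238) 0.029248212898382198
rib 283 ((0.6360833048820496, 0.3207956850528717), (0.027034344151616096, 0.04615918546915054), 10.957850456237793) 0.05758666730243157
bed ((0.5173619985580444, -0.10816541314125061), (0.1014944389462471, 0.3989986181259155), 12.3073091506958) 0.019433308020045982
unit_green_grip 0.81 [230.4, 328.4, 70.7, 63.6] [0.281  0.2807 0.0288]
unit_green_grip 0.78 [241.2, 156.6, 75.9, 33.0] [0.6368 0.2801 0.0282]
unit_green_groove 0.93 [240.4, 156.3, 77.6, 35.7] [0.6367 0.2792 0.0279]
unit_green_groove 0.62 [230.6, 328.2, 72.1, 63.0] [0.2807 0.2802 0.0289]
scene table z -0.0005188970940492854
unit 1996 ((0.6454048752784729, 0.2833932936191559), (0.050907205790281296, 0.14637207984924316), 10.995080947875977) 0.029702219598635116
rib 347 ((0.6381531357765198, 0.32190266251564026), (0.02641170471906662, 0.047930892556905746), 10.500600814819336) 0.057749738292444265
bed ((0.5206203460693359, -0.1069326102733612), (0.1050100177526474, 0.4002057909965515), 11.951695442199707) 0.019862034115630253
unit_green_grip 0.66 [427.9, 233.1, 59.9, 49.6] [0.2921 0.2795 0.0247]
unit_green_grip 0.58 [402.0, 338.9, 87.7, 35.9] [0.6544 0.2907 0.028 ]
unit_green_groove 0.66 [424.7, 231.8, 63.8, 43.8] [0.2926 0.2796 0.0254]
unit_green_groove 0.62 [404.4, 340.2, 85.8, 35.8] [0.6547 0.2909 0.0279]
```

```bash
sleep 1
```

```text
(no output)
```

View pics/cropU.png

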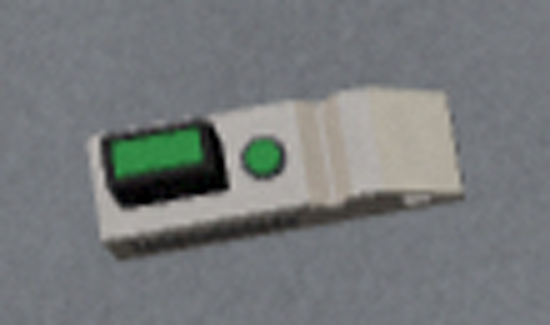

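View pics/cropB.png

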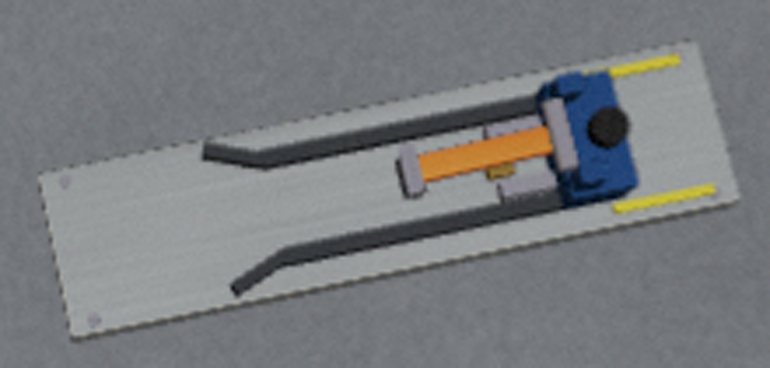

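The crop confirms it: white body, green stripe and lamp at (238,152), nose to the right. In the bed crop the mouth lies left and the head right. Next, the channel line from the dark rails.

```bash
python3 - <<'E'
from h import *
np.set_printoptions(precision=4,suppress=True)
import math
for nm in('top','scene'):
    s=snap(nm); g=s['img'].astype(int).max(2)
    v,u=np.nonzero(g<(75 if nm=='top' else 75))
    p=np.array([onz(s,(a,b),.032) for a,b in zip(u,v) if (300<a<540 and 160<b<260 if nm=='top' else 130<a<330 and 220<b<290)])
    a=math.radians(12.1);d=np.array([math.sin(a),-math.cos(a)]);n=np.array([math.cos(a),math.sin(a)])
    q=p[:,:2]-np.array([.519,-.1075]); l=q@d;t=q@n
    for sg in(1,-1):
        m=(l>-.06)&(l<.05)&(t*sg>.010)&(t*sg<.045)
        k=np.polyfit(l[m],t[m],1);res=t[m]-np.polyval(k,l[m]); m2=np.where(m)[0][abs(res)<.004]
        k=np.polyfit(l[m2],t[m2],1);print(nm,sg,len(m2),'slope deg',np.degrees(k[0]),'t at0',k[1], np.percentile(t[m2]-np.polyval(k,l[m2]),[2,98]))
    m=(abs(t)<.06)&(abs(t)>.01)
    for lo in np.arange(-.12,0,.01):
        mm=m&(l>lo)&(l<lo+.01); print(round(lo,3),*(np.round(t[mm&(t*sg>0)].mean(),4) if (mm&(t*sg>0)).any() else None for sg in(1,-1)))
o=observe();print(o['clock'],R.from_rotvec(o['orientation']).as_matrix())
E
```

```text
top 1 206 slope deg 0.3465332017121909 t at0 0.025406918307258115 [-0.0038  0.0039]
top -1 212 slope deg 0.5251528599985442 t at0 -0.03296449947825504 [-0.0038  0.0038]
-0.12 None None
-0.11 0.0353 -0.0447
-0.1 0.0344 -0.0442
-0.09 0.0306 -0.039
-0.08 0.0269 -0.0357
-0.07 0.0252 -0.0333
-0.06 0.025 -0.0344
-0.05 0.0251 -0.0344
-0.04 0.0252 -0.0341
-0.03 0.0255 -0.0333
-0.02 0.0253 -0.033
-0.01 0.0252 -0.0333
scene 1 124 slope deg -0.2510813823998202 t at0 0.03607494272190025 [-0.0039  0.0038]
scene -1 105 slope deg 5.392763900698452 t at0 -0.020500790438973016 [-0.0047  0.0037]
-0.12 None None
-0.11 0.0483 -0.0334
-0.1 0.0446 -0.032
-0.09 0.0414 -0.029
-0.08 0.037 -0.0245
-0.07 0.0364 -0.0236
-0.06 0.0369 -0.0232
-0.05 0.0359 -0.0228
-0.04 0.0363 -0.0231
-0.03 0.036 -0.0217
-0.02 0.0361 -0.0229
-0.01 0.0361 -0.0227
1.1 [[ 0.4057  0.914   0.    ]
 [ 0.914  -0.4057  0.0001]
 [ 0.0001 -0.     -1.    ]]
```

```bash
python3 - <<'E'
from h import *
np.set_printoptions(precision=4,suppress=True)
import math
for nm in('top','scene'):
    s=snap(nm); W=np.full((480,640,3),np.nan)
    v,u=np.mgrid[0:480,0:640]; pp=np.stack([u.ravel(),v.ravel()],-1).astype(float)
    un=cv2.undistortPoints(pp[:,None],K(s),np.array(s['dist'],float))[:,0]
    z=s['depth'].ravel(); M=np.array(s['world_to_cam'])
    W=(np.c_[un*z[:,None],z]-M[:3,3])@M[:3,:3]
    print(nm,'cam',-M[:3,:3].T@M[:3,3])
    a=math.radians(12.1);d=np.array([math.sin(a),-math.cos(a)]);n=np.array([math.cos(a),math.sin(a)])
    q=W[:,:2]-np.array([.519,-.1075]); l=q@d;t=q@n;zz=W[:,2]
    m=(l>-.06)&(l<.03)&(abs(t)<.05)
    for lo in np.arange(-.05,.05,.004):
        k=m&(t>=lo)&(t<lo+.004); print(round(lo+.002,3),k.sum(),np.median(zz[k]),end=' | ')
    print()
    # bed edges transverse
    k=(l>-.19)&(l<-.12)&(abs(t)<.08)&(zz>.0125)&(zz<.03); print('bed t',t[k].min(),t[k].max(), np.percentile(t[k],[1,99]))
    k=(abs(t)<.03)&(l<-.12)&(l>-.25)&(zz>.0125); print('bed open end l',l[k].min(),np.percentile(l[k],1))
    k=(l>-.06)&(l<.05)&(abs(t)<.045)&(zz>.028)
    for sg in(1,-1):
        j=k&(t*sg>0)&(abs(t)>.012); c=np.polyfit(l[j],t[j],1); print('rail',sg,j.sum(),np.degrees(c[0]),c[1],np.percentile(t[j],[2,98]))
E
```

```text
top cam [0.2561 0.0566 1.168 ]
-0.048 87 0.01878291671516465 | -0.044 84 0.019381479492333993 | -0.04 82 0.018539401211333316 | -0.036 128 0.02647210776330183 | -0.032 89 0.030800235999850715 | -0.028 78 0.03111786656343879 | -0.024 46 0.019606843036325677 | -0.02 81 0.019222430603346507 | -0.016 99 0.0196222304489582 | -0.012 93 0.019465855617066763 | -0.008 105 0.02073680431392373 | -0.004 97 0.020254041841858566 | 0.0 92 0.02048797864220201 | 0.004 92 0.0204749775159751 | 0.008 74 0.019819643600733947 | 0.012 72 0.019437963696832018 | 0.016 70 0.019473301006682275 | 0.02 79 0.01887620976132991 | 0.024 137 0.02928695875631617 | 0.028 82 0.031159609244401313 | 0.032 59 0.0310304535164453 | 0.036 54 0.01912641302250031 | 0.04 78 0.01899373667368209 | 0.044 84 0.01944276991629623 | 0.048 38 0.018436674232415656 | 
bed t -0.05332607194559831 0.047980522635086106 [-0.052   0.0462]
bed open end l -0.1991985854447367 -0.19845325713206804
rail 1 265 0.21567013439264304 0.02734583150539208 [0.0221 0.0326]
rail -1 281 0.9782445719002817 -0.03036466475369406 [-0.0366 -0.0141]
scene cam [1.367
[... 341 characters left out ...]
.004 46 0.020163647155133316 | 0.0 79 0.02095322449250408 | 0.004 66 0.02068643093317684 | 0.008 60 0.022446377655492282 | 0.012 43 0.044510706734074645 | 0.016 8 0.05726335593306815 | 0.02 0 nan | 0.024 24 0.031047240429225208 | 0.028 60 0.03164698883996649 | 0.032 146 0.026269903098926912 | 0.036 139 0.023672481736616447 | 0.04 51 0.019317099024569774 | 0.044 53 0.019360494077986276 | 0.048 258 0.011371800173498675 | 
bed t -0.05307467255735902 0.05245041628497711 [-0.0494  0.0508]
bed open end l -0.20004563488465713 -0.19920524491656885
rail 1 255 -1.265196039631944 0.028655646034194005 [0.0124 0.0368]
rail -1 129 2.60382602027237 -0.02711485255902514 [-0.037  -0.0146]
  return _methods._mean(a, axis=axis, dtype=dtype,
  ret = ret.dtype.type(ret / rcount)
```

```bash
cat > rel.py <<'E'
from h import *
import sys,math
# usage: rel.py x y z heading_deg(tool x)  -> needed shift in tool axes (mm), turn about tool z
np.set_printoptions(precision=2,suppress=True)
def rel(x,y,z,h):
    o=observe(); Rm=R.from_rotvec(o['orientation']).as_matrix()
    d=Rm.T@(np.array([x,y,z])-o['eef_pos'])
    a=math.radians(h); T=np.array([[math.cos(a),math.sin(a),0],[math.sin(a),-math.cos(a),0],[0,0,-1.]]).T
    rv=R.from_matrix(Rm.T@np.c_[[math.cos(a),math.sin(a),0],[math.sin(a),-math.cos(a),0],[0,0,-1.]]).as_rotvec(degrees=True)
    print('clk %.2f'%o['clock'],'pos mm',o['eef_pos']*1000,'gap %.1f'%(o['finger_gap']*1000),'F',o['ft_force'],'| shift mm',d*1000,'turn',rv,'xang %.2f'%math.degrees(math.atan2(Rm[1,0],Rm[0,0])))
rel(*map(float,sys.argv[1:5]))
E
python3 -m pendant '[[1,[0,0,0],[0,0,10]],[1,[0,0,0],[0,0,10]],[1,[0,0,0],[0,0,10]],[1,[0,0,0],[0,0,10]],[1,[0,0,0],[0,0,10]],[1,[0,0,0],[0,0,5]]]'
python3 rel.py .637 .3213 .15 11
```

```text
clock: 1.95
eef_pos: [0.2536, 0.5712, 0.2314]
orientation: [-3.131, -0.254, 0.0]
ft_force: [-0.4, -0.1, 0.9]
finger_gap: 0.0854
clk 1.95 pos mm [253.6  571.25 231.37] gap 85.4 F [-0.35 -0.14  0.94] | shift mm [338.05 308.56  81.27] turn [-0.01  0.01 -1.71] xang 9.29
```

```bash
python3 -m pendant '[[1,[0.038,0.034,0.005],[0,0,0]],[1,[0.038,0.034,0.005],[0,0,0]],[1,[0.038,0.034,0.005],[0,0,0]],[1,[0.038,0.034,0.005],[0,0,0]],[1,[0.038,0.034,0.005],[0,0,0]],[1,[0.038,0.034,0.01],[0,0,0]],[1,[0.038,0.034,0.01],[0,0,0]],[1,[0.038,0.034,0.01],[0,0,0]],[1,[0,0,0],[0,0,0]]]'
python3 rel.py .637 .3213 .1 11
```

```text
clock: 3.08
eef_pos: [0.6069, 0.3465, 0.174]
orientation: [-3.13, -0.259, -0.001]
ft_force: [-1.1, -0.2, -0.1]
finger_gap: 0.0854
clk 3.08 pos mm [606.89 346.53 173.96] gap 85.4 F [-1.09 -0.15 -0.1 ] | shift mm [25.51 29.92 73.94] turn [-0.06 -0.03 -1.53] xang 9.47
```

```bash
python3 -m pendant '[[1,[0.013,0.015,0.03],[0,0,-1.5]],[1,[0.0125,0.015,0.03],[0,0,0]],[1,[0,0,0.014],[0,0,0]],[1,[0,0,0],[0,0,0]]]'
python3 rel.py .637 .3213 .034 11
python3 - <<'E'
from h import *
s=snap('top'); sc=snap('scene')
a=cv2.resize(sc['img'][230:380,320:500],None,fx=4,fy=4,interpolation=cv2.INTER_CUBIC);cv2.imwrite('pics/a1.png',a[:,:,::-1])
E
```

```text
clock: 3.58
eef_pos: [0.6366, 0.3249, 0.0991]
orientation: [-3.122, -0.306, -0.001]
ft_force: [-0.5, -0.5, 0.1]
finger_gap: 0.0852
clk 3.58 pos mm [636.55 324.93  99.06] gap 85.2 F [-0.46 -0.5   0.1 ] | shift mm [-0.34  3.93 65.04] turn [-0.25 -0.07  0.19] xang 11.19
```

```bash
sleep 2
```

```text
(no output)
```

View pics/a1.png

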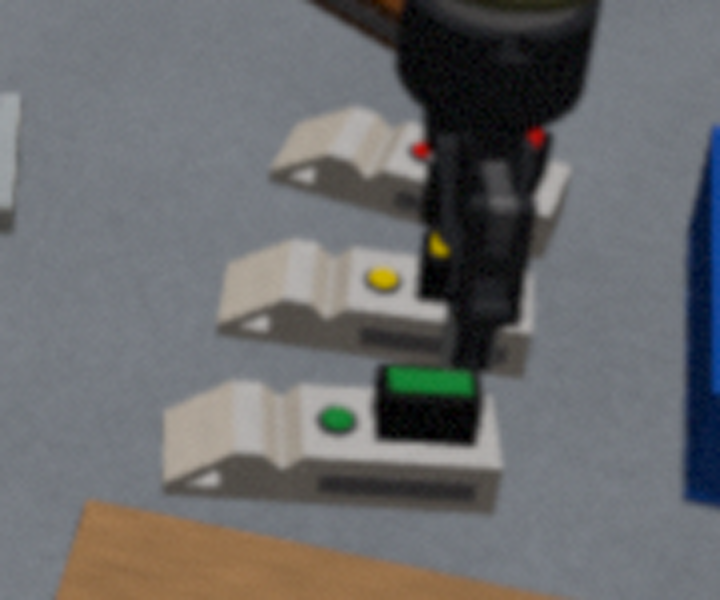

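The picture shows the gripper above the green rib (crop 430,380), jaws across it, clear of the yellow unit.

```bash
python3 -m pendant '[[1,[0,0.004,0.03],[0,0,0]],[1,[0,0,0.025],[0,0,0]],[1,[0,0,0.007],[0,0,0]],[1,[0,0,0],[0,0,0]]]'
python3 rel.py .637 .3213 .036 11
```

```text
clock: 4.18
eef_pos: [0.6396, 0.3267, 0.0446]
orientation: [-3.115, -0.312, -0.018]
ft_force: [-0.3, -0.1, 0.7]
finger_gap: 0.0855
clk 4.17 pos mm [639.6  326.68  44.56] gap 85.5 F [-0.3  -0.08  0.69] | shift mm [-3.72  4.84  8.47] turn [-0.55 -0.7   0.43] xang 11.43
```

```bash
python3 -m pendant '[[1,[-0.003,0.005,0.006],[-0.5,-0.6,0]],[1,[0,0,0],[0,0,0]]]'
python3 rel.py .637 .3213 .036 11
```

```text
clock: 4.42
eef_pos: [0.6384, 0.3216, 0.0405]
orientation: [-3.124, -0.313, -0.006]
ft_force: [-0.6, 0.1, 0.1]
finger_gap: 0.0853
clk 4.42 pos mm [638.42 321.62  40.49] gap 85.3 F [-0.61  0.1   0.1 ] | shift mm [-1.48  0.04  4.49] turn [-0.07 -0.22  0.45] xang 11.45
```

```bash
python3 -m pendant '[[1,[-0.0015,0,0.004],[0,0,0]],[0.2,[0,0,0],[0,0,0]],[-0.3,[0,0,0],[0,0,0]],[-0.3,[0,0,0],[0,0,0]]]'
python3 rel.py .637 .3213 .036 11
```

```text
clock: 4.92
eef_pos: [0.6373, 0.3215, 0.0372]
orientation: [-3.124, -0.313, -0.008]
ft_force: [0.4, 1.0, 0.4]
finger_gap: 0.0321
clk 4.92 pos mm [637.3  321.54  37.16] gap 32.1 F [0.4  1.02 0.4 ] | shift mm [-0.35  0.18  1.16] turn [-0.1  -0.29  0.44] xang 11.44
```

```bash
python3 -m pendant '[[-1,[0,0,0],[0,0,0]],[-1,[0,0,0],[0,0,0]],[-1,[0,0,0],[0,0,0]],[-1,[0,0,0],[0,0,0]]]'
python3 rel.py .637 .3213 .036 11
python3 -m pendant '[[-1,[0,0,-0.02],[0,0,0]],[-1,[0,0,-0.03],[0,0,0]],[-1,[0,0,-0.03],[0,0,0]],[-1,[0,0,0],[0,0,0]]]'
python3 rel.py .4796 .0722 .11 12.2
python3 - <<'E'
from h import *
s=snap('top'); sc=snap('scene')
a=cv2.resize(sc['img'][230:380,320:500],None,fx=4,fy=4,interpolation=cv2.INTER_CUBIC);cv2.imwrite('pics/a2.png',a[:,:,::-1])
E
```

```text
clock: 5.42
eef_pos: [0.6373, 0.3216, 0.0373]
orientation: [-3.124, -0.313, -0.008]
ft_force: [-0.1, -1.0, 0.5]
finger_gap: 0.023
clk 5.42 pos mm [637.3  321.57  37.27] gap 23.0 F [-0.12 -1.03  0.5 ] | shift mm [-0.35  0.21  1.27] turn [-0.1  -0.29  0.45] xang 11.45
clock: 5.92
eef_pos: [0.6369, 0.3211, 0.1223]
orientation: [-3.124, -0.312, -0.008]
ft_force: [-0.3, 0.3, -1.5]
finger_gap: 0.0228
clk 5.92 pos mm [636.86 321.15 122.31] gap 22.8 F [-0.34  0.33 -1.53] | shift mm [-203.52  212.89   10.91] turn [-0.1  -0.29 -0.78] xang 11.42
```

```bash
sleep 2
```

```text
(no output)
```

View pics/a2.png

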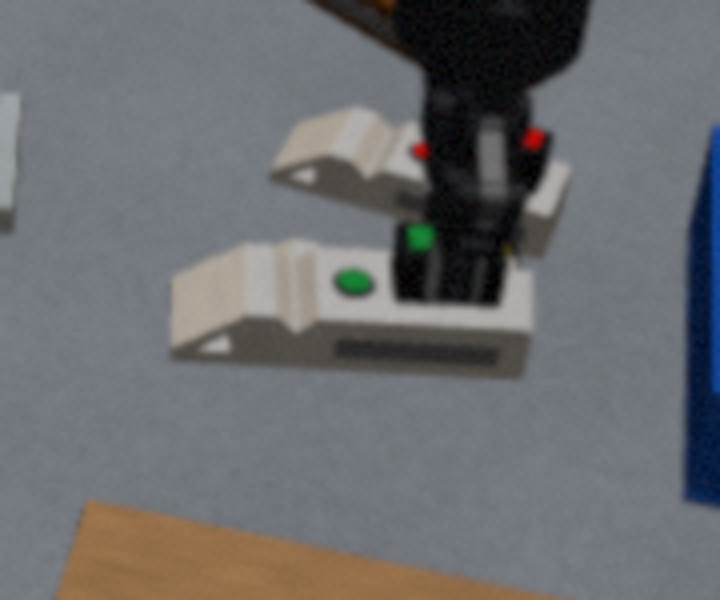

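Picture: unit held by its rib (crop 450,260), level, yellow and red undisturbed. Carry to the bed.

```bash
python3 -m pendant '[[-1,[-0.025,0.025,0],[0,0,-0.8]],[-1,[-0.03,0.032,0],[0,0,0]],[-1,[-0.03,0.032,0],[0,0,0]],[-1,[-0.03,0.032,0],[0,0,0]],[-1,[-0.03,0.032,0],[0,0,0]],[-1,[-0.03,0.032,0],[0,0,0]],[-1,[-0.02,0.02,0],[0,0,0]],[-1,[0,0,0],[0,0,0]]]'
python3 rel.py .4796 .0722 .08 12.2
```

```text
clock: 7.02
eef_pos: [0.4757, 0.0696, 0.1084]
orientation: [3.119, 0.336, -0.026]
ft_force: [-0.3, 0.7, -2.3]
finger_gap: 0.0224
clk 7.03 pos mm [475.73  69.56 108.41] gap 22.4 F [-0.25  0.74 -2.34] | shift mm [ 4.83 -1.83 28.33] turn [0.15 0.98 0.09] xang 12.29
```

```bash
python3 -m pendant '[[-1,[0.005,-0.002,0.01],[0,1,0]],[-1,[0,0,0.01],[0,0,0]],[-1,[0,0,0.005],[0,0,0]],[-1,[0,0,0],[0,0,0]]]'
python3 rel.py .4796 .0722 .058 12.2
python3 - <<'E'
from h import *
np.set_printoptions(precision=4,suppress=True)
for nm in('top','scene'):
    s=snap(nm,'p_'+nm+'.png')
    b=s['img'][150:265,290:535] if nm=='top' else s['img'][180:300,130:350]
    cv2.imwrite('pics/c1_%s.png'%nm,cv2.resize(b,None,fx=3.2,fy=3.2,interpolation=cv2.INTER_CUBIC)[:,:,::-1])
    for q in('unit_green_groove','unit_green_grip'):
        for d in viewer.landmark_of(q,nm)[:3]: print(nm,q,d['conf'],d['position'],deep(s,d['position']))
E
```

```text
clock: 7.52
eef_pos: [0.4791, 0.0739, 0.0804]
orientation: [3.12, 0.339, -0.004]
ft_force: [1.1, -0.3, -1.8]
finger_gap: 0.0227
clk 7.53 pos mm [479.15  73.87  80.42] gap 22.7 F [ 1.13 -0.31 -1.8 ] | shift mm [ 0.15  1.66 22.43] turn [0.16 0.18 0.19] xang 12.39
top unit_green_groove 0.71 [368.2, 220.3] [0.3906 0.0304 0.536 ]
top unit_green_groove 0.66 [222.3, 315.8] [0.3025 0.2998 0.019 ]
top unit_green_grip 0.89 [242.3, 340.0] [0.2555 0.2503 0.0604]
top unit_green_grip 0.67 [367.3, 223.0] [0.3866 0.0316 0.5403]
scene unit_green_groove 0.94 [284.5, 244.2] [0.4878 0.0038 0.0726]
scene unit_green_groove 0.73 [429.4, 233.0] [0.2928 0.2952 0.0261]
scene unit_green_grip 0.68 [416.6, 215.0] [0.2723 0.2595 0.0574]
scene unit_green_grip 0.64 [319.4, 240.3] [0.5049 0.0853 0.1099]
```

```bash
sleep 2
```

```text
(no output)
```

View pics/c1_top.png

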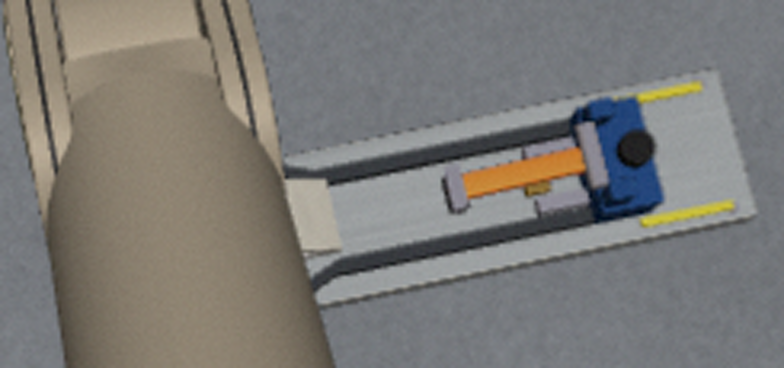

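View pics/c1_scene.png

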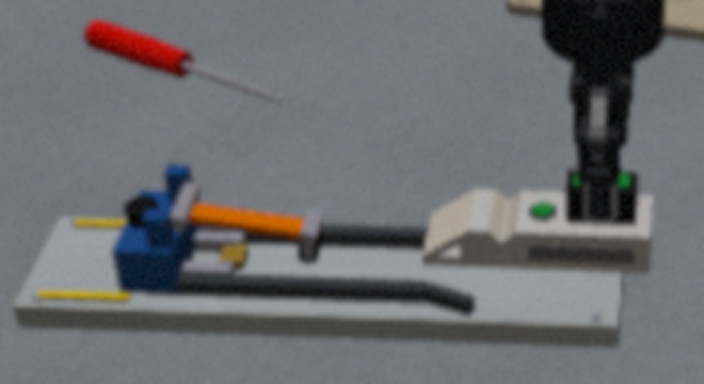

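```bash
python3 - <<'E'
from h import *
np.set_printoptions(precision=4,suppress=True)
import math
a=math.radians(12.2);d=np.array([math.sin(a),-math.cos(a)]);n=np.array([math.cos(a),math.sin(a)])
def lt(P): q=P[:2]-np.array([.5185,-.1076]); return q@d,q@n
s=viewer.snapshot('top')
for px in((392.2,205.6),(396.3,228.1)): print(lt(onz(s,px,.051)))
b=s['img'][190:245,370:470]; cv2.imwrite('pics/c2.png',cv2.resize(b,None,fx=8,fy=8,interpolation=cv2.INTER_CUBIC)[:,:,::-1])
for P in ([.4796,.0722],[.47915,.07387]): print(lt(np.array(P)))
# overlay predicted channel: rails inner edges at z=.032 and unit nose
im=s['img'].copy()
def W(l,t,z): p=np.array([.5185,-.1076])+l*d+t*n; return [p[0],p[1],z]
big=cv2.resize(im[190:245,370:470],None,fx=8,fy=8,interpolation=cv2.INTER_CUBIC)
for t in(-.0245,.0245):
    p=(proj(s,[W(-.07,t,.032),W(.03,t,.032)])-[370,190]+.5)*8
    cv2.line(big,*[tuple(int(v) for v in q) for q in p],(255,0,0),1)
cv2.imwrite('pics/c2.png',big[:,:,::-1])
E
```

```text
(np.float64(-0.06724255307672448), np.float64(0.020564109090078577))
(np.float64(-0.06918028258987376), np.float64(-0.025863493503631055))
(np.float64(-0.18395991237475465), np.float64(-2.5279885050184185e-05))
(np.float64(-0.18568729307661738), np.float64(-0.00011220462739843278))
```

```bash
sleep 2
```

```text
(no output)
```

View pics/c2.png

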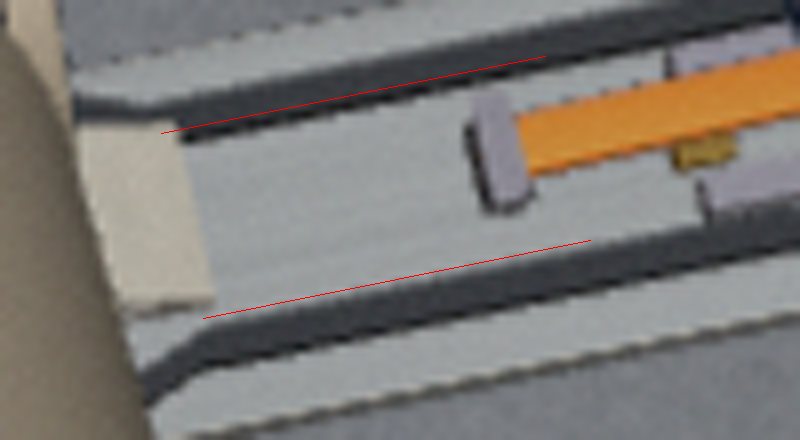

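Nose in the mouth centre line within about 1 mm (crop: nose edge (180,120)-(212,305), rails' inner edges at 130 and 325), tip ≈2 mm ahead of the mouth point. Lower it.

```bash
python3 -m pendant '[[-1,[0,0,0.01],[0.1,0.2,0.2]],[-1,[0,0,0.006],[0,0,0]],[-1,[0,0,0.002],[0,0,0]],[-1,[0,0,0],[0,0,0]]]'
python3 rel.py .4796 .0722 .0573 12.2
```

```text
clock: 8.38
eef_pos: [0.4795, 0.0736, 0.0619]
orientation: [3.124, 0.332, 0.004]
ft_force: [-0.1, 0.1, -2.5]
finger_gap: 0.0227
clk 8.38 pos mm [479.48  73.63  61.86] gap 22.7 F [-0.12  0.09 -2.47] | shift mm [-0.19  1.42  4.56] turn [ 0.03 -0.13 -0.06] xang 12.14
```

```bash
for i in 1; do python3 -m pendant '[[-1,[0,0,0.003],[0,0,0]],[-1,[0,0,0],[0,0,0]]]'; python3 -m pendant '[[-1,[0,0,0.0015],[0,0,0]],[-1,[0,0,0],[0,0,0]]]';done
python3 rel.py .4796 .0722 .0573 12.2
```

```text
clock: 8.62
eef_pos: [0.4796, 0.0737, 0.0588]
orientation: [3.124, 0.332, 0.004]
ft_force: [-0.4, -0.6, -3.0]
finger_gap: 0.0229
clock: 8.88
eef_pos: [0.4798, 0.0737, 0.0574]
orientation: [3.124, 0.332, 0.005]
ft_force: [0.3, -0.8, -3.3]
finger_gap: 0.0229
clk 8.88 pos mm [479.79  73.74  57.37] gap 22.9 F [ 0.33 -0.79 -3.32] | shift mm [-0.51  1.46  0.07] turn [ 0.03 -0.16 -0.06] xang 12.14
```

```bash
python3 -m pendant '[[-1,[0,0,0.0008],[0,0,0]],[-1,[0,0,0],[0,0,0]]]'; python3 -m pendant '[[-1,[0,0,0.0008],[0,0,0]],[-1,[0,0,0],[0,0,0]]]'
python3 rel.py .4796 .0722 .0573 12.2
```

```text
clock: 9.12
eef_pos: [0.48, 0.0738, 0.0572]
orientation: [-3.124, -0.332, -0.005]
ft_force: [-0.5, -0.0, -2.2]
finger_gap: 0.0229
clock: 9.38
eef_pos: [0.4801, 0.0739, 0.0572]
orientation: [-3.123, -0.332, -0.005]
ft_force: [-0.7, 0.0, -2.4]
finger_gap: 0.0224
clk 9.38 pos mm [480.09  73.88  57.21] gap 22.4 F [-0.69  0.03 -2.36] | shift mm [-0.83  1.54 -0.1 ] turn [-0.01 -0.19 -0.06] xang 12.14
```

Unit rests on the bed (z stopped at 57.2, expected 57.3). Now estimate roller and stop positions for where to expect contact.

```bash
python3 - <<'E'
from h import *
import math
a=math.radians(12.2);d=np.array([math.sin(a),-math.cos(a)]);n=np.array([math.cos(a),math.sin(a)])
s=viewer.snapshot('top')
def lt(P): q=P[:2]-np.array([.5185,-.1076]); return np.round([q@d,q@n],4)
for px,z in(((432.5,208.7),.042),((394,206),.03),((395.8,228.5),.03),((453.5,197),.035),((458.5,218),.035)): print(px,lt(onz(s,px,z)),deep(s,px))
b=s['img'][190:245,370:470]; cv2.imwrite('pics/c3.png',cv2.resize(b,None,fx=8,fy=8,interpolation=cv2.INTER_CUBIC)[:,:,::-1])
E
```

```text
(432.5, 208.7) [ 0.0119 -0.    ] [ 0.51724525 -0.11674456  0.05781112]
(394, 206) [-0.061   0.0236] [ 0.52780503 -0.04265511  0.03345754]
(395.8, 228.5) [-0.0676 -0.0228] [ 0.48481373 -0.0476595   0.01556016]
(453.5, 197) [0.0605 0.0165] [ 0.54728318 -0.16317937  0.03558487]
(458.5, 218) [ 0.0602 -0.0279] [ 0.50490702 -0.17322695  0.03040833]
```

```bash
sleep 2
```

```text
(no output)
```

View pics/c3.png

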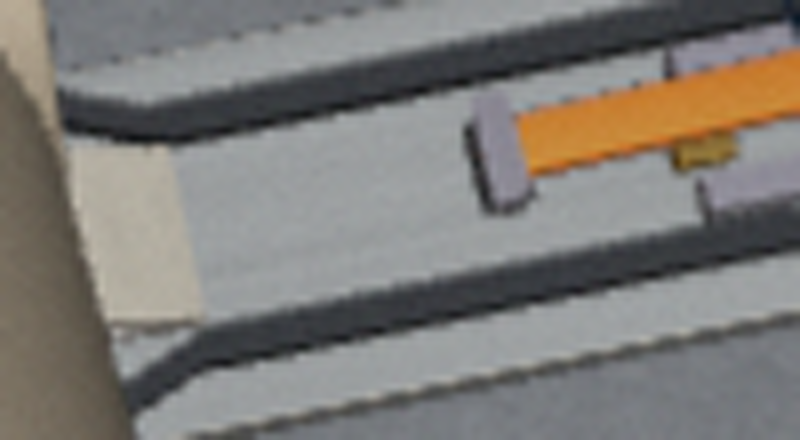

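Nose in the mouth, tip edge (165,145)-(203,322), between the rails; stops at l≈60 mm, so home is ≈125 mm of travel ahead. Start sliding slowly.

```bash
python3 -m pendant '[[-1,[0,0.004,0],[0,0,0]],[-1,[0,0.005,0],[0,0,0]],[-1,[0,0.005,0],[0,0,0]]]'; python3 -m pendant '[[-1,[0,0.005,0],[0,0,0]],[-1,[0,0.005,0],[0,0,0]],[-1,[0,0.005,0],[0,0,0]]]';
python3 rel.py .5065 -.0483 .0573 12.2
```

```text
clock: 9.8
eef_pos: [0.4836, 0.0603, 0.0571]
orientation: [-3.123, -0.334, -0.007]
ft_force: [-0.3, 2.1, -1.0]
finger_gap: 0.0228
clock: 10.18
eef_pos: [0.4869, 0.0447, 0.0571]
orientation: [-3.122, -0.333, -0.007]
ft_force: [-1.7, 3.2, 0.9]
finger_gap: 0.0229
clk 10.18 pos mm [486.91  44.65  57.13] gap 22.9 F [-1.71  3.2   0.9 ] | shift mm [-0.49 94.99 -0.28] turn [-0.07 -0.25 -0.01] xang 12.19
```

```bash
python3 -m pendant '[[-1,[-0.0003,0.005,0],[0,0,0]],[-1,[0,0.005,0],[0,0,0]],[-1,[0,0.005,0],[0,0,0]],[-1,[0,0.005,0],[0,0,0]]]'; python3 -m pendant '[[-1,[0,0.005,0],[0,0,0]],[-1,[0,0.005,0],[0,0,0]],[-1,[0,0.005,0],[0,0,0]]]';
python3 rel.py .5065 -.0483 .0573 12.2
```

```text
clock: 10.68
eef_pos: [0.4913, 0.0234, 0.0571]
orientation: [-3.123, -0.333, -0.007]
ft_force: [-0.5, 1.3, -0.3]
finger_gap: 0.0229
clock: 11.05
eef_pos: [0.4947, 0.0078, 0.0572]
orientation: [-3.122, -0.334, -0.007]
ft_force: [-0.6, 1.8, 0.6]
finger_gap: 0.0226
clk 11.05 pos mm [494.66   7.82  57.16] gap 22.6 F [-0.56  1.78  0.55] | shift mm [-0.28 57.35 -0.2 ] turn [-0.05 -0.27 -0.  ] xang 12.20
```

Smooth so far. Roller contact is due soon; smaller steps.

```bash
for k in 1; do
python3 -m pendant '[[-1,[0,0.004,0],[0,0,0]],[-1,[0,0.004,0],[0,0,0]]]'; python3 -m pendant '[[-1,[0,0.004,0],[0,0,0]],[-1,[0,0.004,0],[0,0,0]]]';python3 -m pendant '[[-1,[0,0.004,0],[0,0,0]],[-1,[0,0.004,0],[0,0,0]]]'; done | grep -E 'pos|force'
python3 rel.py .5065 -.0483 .0573 12.2
```

```text
eef_pos: [0.4964, -0.0005, 0.0571]
ft_force: [-0.6, 2.4, 0.2]
eef_pos: [0.4979, -0.0078, 0.0572]
ft_force: [-5.7, 13.6, 4.8]
eef_pos: [0.4983, -0.01, 0.0573]
ft_force: [-7.6, 14.6, 8.3]
clk 11.80 pos mm [498.34  -9.98  57.29] gap 23.2 F [-7.57 14.64  8.31] | shift mm [-0.29 39.17 -0.42] turn [-0.59 -0.12  0.25] xang 12.45
```

```bash
python3 -m pendant '[[-1,[0,0.004,0],[-0.3,0,0.1]]]'; python3 -m pendant '[[-1,[0,0.004,0],[-0.3,0,0.1]]]'
python3 rel.py .5065 -.0483 .0573 12.2
python3 - <<'E'
from h import *
s=snap('top');b=s['img'][180:260,350:500]; b1=cv2.resize(b,None,fx=5,fy=5,interpolation=cv2.INTER_CUBIC)
cv2.imwrite('pics/d_top.png',b1[:,:,::-1])
s=snap('scene');b=s['img'][200:300,150:330]; cv2.imwrite('pics/d_sc.png',cv2.resize(b,None,fx=4.4,fy=4.4,interpolation=cv2.INTER_CUBIC)[:,:,::-1])
E
```

```text
clock: 11.92
eef_pos: [0.4985, -0.011, 0.0573]
orientation: [-3.114, -0.34, -0.0]
ft_force: [-6.1, 14.2, 5.2]
finger_gap: 0.0227
clock: 12.05
eef_pos: [0.4987, -0.012, 0.0574]
orientation: [-3.116, -0.341, 0.001]
ft_force: [-5.8, 13.6, 4.7]
finger_gap: 0.023
clk 12.05 pos mm [498.74 -11.98  57.37] gap 23.0 F [-5.79 13.59  4.72] | shift mm [-0.28 37.14 -0.2 ] turn [-0.41 -0.02  0.28] xang 12.48
```

```bash
sleep 4
```

```text
(no output)
```

View pics/d_top.png

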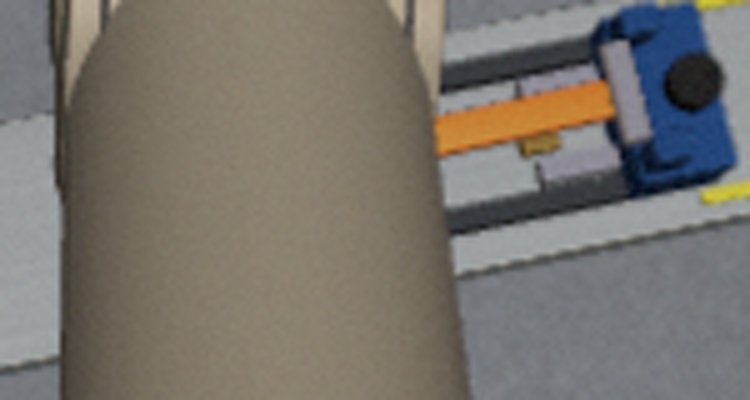

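View pics/d_sc.png

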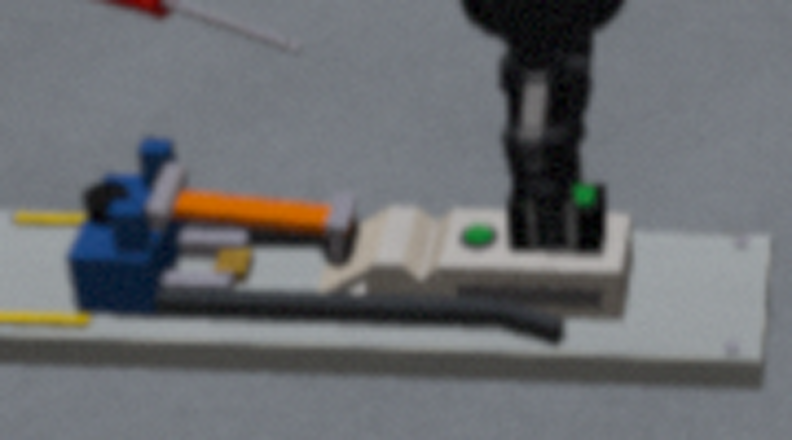

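Roller (crop 340,230) is on the wedge ramp, unit in the channel. Continue with force-limited steps.

```bash
for k in 1; do
python3 -m pendant '[[-1,[0,0.0042,0],[-0.2,0,0.15]],[-1,[0,0.0042,0],[-0.2,0,0.1]]]'; python3 -m pendant '[[-1,[0,0.0042,0],[0,0,0]],[-1,[0,0.0042,0],[-0.2,0,0]]]';python3 -m pendant '[[-1,[0,0.0042,0],[0,0,0]],[-1,[0,0.0042,0],[-0.2,0,0]]]'; done | grep -E 'pos|force'
python3 rel.py .5065 -.0483 .0573 12.2
```

```text
eef_pos: [0.4993, -0.0143, 0.0574]
ft_force: [-5.6, 13.7, 5.6]
eef_pos: [0.4995, -0.0159, 0.0574]
ft_force: [-8.0, 15.0, 8.3]
eef_pos: [0.4994, -0.0172, 0.0576]
ft_force: [-9.2, 15.6, 10.2]
clk 12.90 pos mm [499.42 -17.24  57.58] gap 22.6 F [-9.24 15.57 10.2 ] | shift mm [-0.11 31.86 -0.29] turn [-1.03  0.41  0.83] xang 13.03
```

```bash
for k in 1; do
python3 -m pendant '[[-1,[-0.001,0.002,0],[-0.8,0.3,0.8]],[-1,[-0.0005,0.002,0],[-0.5,0.2,0.5]]]'; python3 -m pendant '[[-1,[-0.0005,0.004,0],[-0.4,0.2,0.4]],[-1,[-0.0005,0.0042,0],[-0.4,0.2,0.4]]]'; done | grep -E 'pos|force'
python3 rel.py .5065 -.0483 .0573 12.2
```

```text
eef_pos: [0.4998, -0.0177, 0.0579]
ft_force: [1.4, 7.6, -4.1]
eef_pos: [0.5004, -0.0208, 0.0575]
ft_force: [-1.0, 12.7, -3.7]
clk 13.40 pos mm [500.44 -20.78  57.45] gap 22.9 F [-1.02 12.74 -3.68] | shift mm [ 0.47 28.18  0.46] turn [ 0.63 -0.69 -0.74] xang 11.46
```

```bash
for k in 1; do
python3 -m pendant '[[-1,[-0.0003,0.004,0],[0,0,-0.2]],[-1,[-0.0003,0.0042,0],[-0.2,0,0.1]]]'; python3 -m pendant '[[-1,[-0.0003,0.0042,0],[-0.3,0.1,0.2]],[-1,[-0.0003,0.0042,0],[-0.3,0.1,0.2]]]'; done | grep -E 'pos|force'
python3 rel.py .5065 -.0483 .0573 12.2
```

```text
eef_pos: [0.501, -0.0239, 0.0569]
ft_force: [-3.6, 15.3, 3.2]
eef_pos: [0.5012, -0.025, 0.0569]
ft_force: [-4.9, 15.6, 4.8]
clk 13.90 pos mm [501.19 -25.01  56.89] gap 22.7 F [-4.86 15.58  4.81] | shift mm [ 0.44 23.88 -0.14] turn [ 0.65 -0.81 -0.38] xang 11.82
```

```bash
for k in 1; do
python3 -m pendant '[[-1,[0,0.0042,-0.0006],[-0.2,0,0]],[-1,[0,0.0044,-0.0006],[-0.2,0,0]]]'; python3 -m pendant '[[-1,[0,0.0042,-0.0004],[-0.2,0,0]],[-1,[0,0.0044,-0.0004],[-0.2,0,0]]]'; done | grep -E 'pos|force'
python3 rel.py .5065 -.0483 .0573 12.2
```

```text
eef_pos: [0.5019, -0.0296, 0.0571]
ft_force: [1.6, 4.2, -7.4]
eef_pos: [0.5035, -0.0383, 0.0572]
ft_force: [3.2, 2.0, -8.8]
clk 14.40 pos mm [503.45 -38.34  57.19] gap 22.6 F [ 3.15  2.04 -8.79] | shift mm [ 0.89 10.38  0.13] turn [ 1.25 -0.67 -0.09] xang 12.12
```

Over the wedge, roller on the flat. Now 2 mm steps.

```bash
for k in 1; do
python3 -m pendant '[[-1,[0.0003,0.002,0.0003],[0.5,-0.2,0]]]'; python3 -m pendant '[[-1,[0,0.002,0.0002],[0.2,-0.1,0]]]'; done | grep -E 'pos|force'
python3 rel.py .5065 -.0483 .0573 12.2
python3 - <<'E'
from h import *
s=snap('top');b=s['img'][180:260,350:500]; b1=cv2.resize(b,None,fx=5,fy=5,interpolation=cv2.INTER_CUBIC)
cv2.imwrite('pics/e_top.png',b1[:,:,::-1])
s=snap('scene');b=s['img'][200:300,150:330]; cv2.imwrite('pics/e_sc.png',cv2.resize(b,None,fx=4.4,fy=4.4,interpolation=cv2.INTER_CUBIC)[:,:,::-1])
E
```

```text
eef_pos: [0.5041, -0.0402, 0.057]
ft_force: [-2.4, 7.4, 1.2]
eef_pos: [0.5045, -0.0418, 0.0571]
ft_force: [-2.2, 6.4, -1.0]
clk 14.65 pos mm [504.52 -41.81  57.05] gap 23.2 F [-2.15  6.39 -0.99] | shift mm [ 0.57  6.76 -0.19] turn [ 0.42 -0.34 -0.09] xang 12.11
```

```bash
sleep 4
```

```text
(no output)
```

View pics/e_top.png

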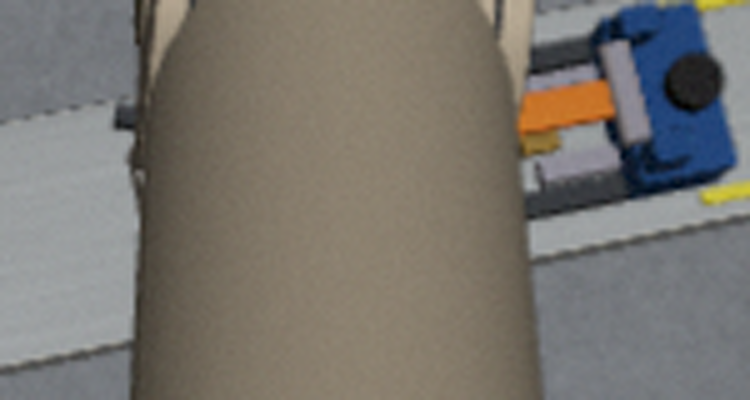

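View pics/e_sc.png

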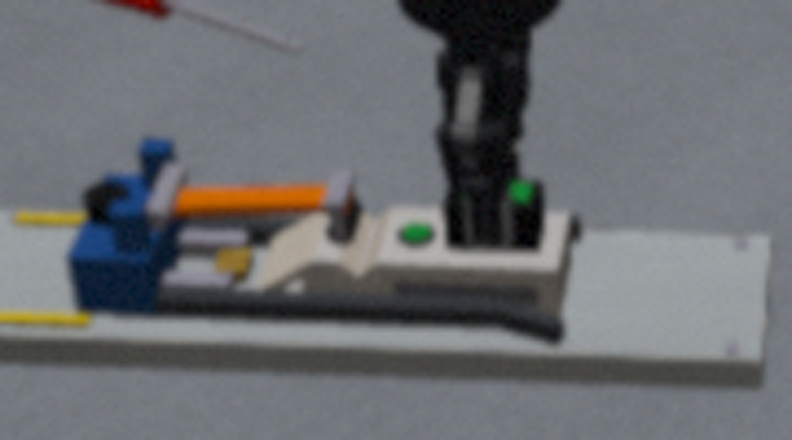

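Roller (343,225) sits just nose-side of the groove (≈368,250): about 11 mm to go. Creep on.

```bash
for k in 1; do
python3 -m pendant '[[-1,[0.0002,0.002,0],[0.1,-0.1,0]]]'; python3 -m pendant '[[-1,[0,0.002,0],[0,0,0]]]';python3 -m pendant '[[-1,[0,0.002,0],[0,0,0]]]'; done | grep -E 'pos|force'
python3 rel.py .5065 -.0483 .0573 12.2
```

```text
eef_pos: [0.5051, -0.0438, 0.0572]
ft_force: [-1.5, 3.8, -1.9]
eef_pos: [0.5056, -0.0463, 0.0573]
ft_force: [1.2, 0.6, -3.7]
eef_pos: [0.5062, -0.0493, 0.0574]
ft_force: [1.7, -0.9, -4.9]
clk 15.12 pos mm [506.24 -49.27  57.36] gap 22.8 F [ 1.74 -0.93 -4.89] | shift mm [ 0.46 -0.89  0.06] turn [ 0.39 -0.25 -0.15] xang 12.05
```

Force dropped and reversed: the roller is falling into the groove. 1 mm steps.

```bash
python3 -m pendant '[[-1,[0,0.001,0],[0,0,0]]]'| grep -E 'pos|force'; python3 -m pendant '[[-1,[0,0.001,0],[0,0,0]]]'| grep -E 'pos|force'
python3 rel.py .5065 -.0483 .0573 12.2
python3 - <<'E'
from h import *
s=snap('scene');b=s['img'][200:300,150:330]; cv2.imwrite('pics/f_sc.png',cv2.resize(b,None,fx=4.4,fy=4.4,interpolation=cv2.INTER_CUBIC)[:,:,::-1])
E
```

```text
eef_pos: [0.5067, -0.0512, 0.0574]
ft_force: [1.9, -1.2, -4.9]
eef_pos: [0.507, -0.0525, 0.0574]
ft_force: [3.0, -0.2, -5.0]
clk 15.38 pos mm [507.03 -52.48  57.43] gap 22.8 F [ 2.99 -0.16 -4.98] | shift mm [ 0.35 -4.2   0.1 ] turn [ 0.46 -0.29 -0.22] xang 11.99
```

```bash
sleep 4
```

```text
(no output)
```

View pics/f_sc.png

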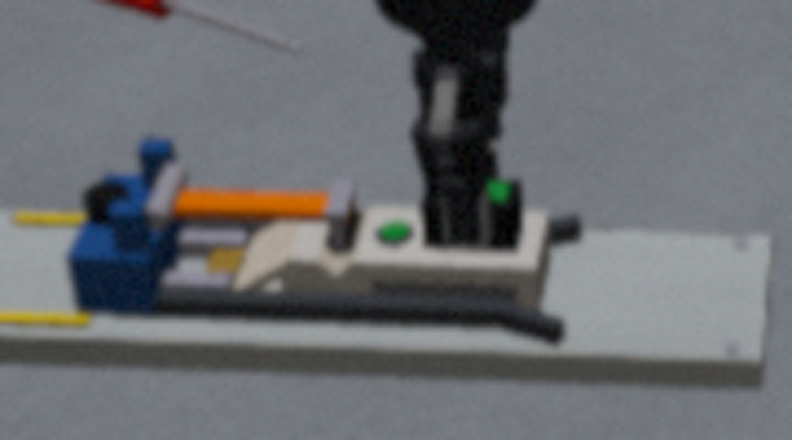

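Roller (343,240) is down in the groove, nose tip at the brass (235,265). Continue with short steps until the force rises.

```bash
python3 -m pendant '[[-1,[0,0.001,0.0003],[0.1,0,0]]]'| grep -E 'pos|force'; python3 -m pendant '[[-1,[0,0.001,0.0002],[0.1,0,0]]]'| grep -E 'pos|force'
python3 rel.py .5065 -.0483 .0573 12.2
```

```text
eef_pos: [0.5071, -0.0528, 0.0571]
ft_force: [-1.6, 6.7, -0.9]
eef_pos: [0.5071, -0.0527, 0.0571]
ft_force: [-2.8, 5.3, 3.0]
clk 15.68 pos mm [507.14 -52.65  57.12] gap 22.7 F [-2.79  5.29  3.01] | shift mm [ 0.29 -4.39 -0.19] turn [ 0.11 -0.25 -0.14] xang 12.06
```

```bash
python3 -m pendant '[[-1,[0,0.0018,0],[0,0,0]]]'| grep -E 'pos|force'
python3 rel.py .5065 -.0483 .0573 12.2
python3 - <<'E'
from h import *
s=snap('scene');b=s['img'][235:280,175:260]; cv2.imwrite('pics/g_sc.png',cv2.resize(b,None,fx=9,fy=9,interpolation=cv2.INTER_CUBIC)[:,:,::-1])
s=snap('top');b=s['img'][180:250,430:510]; cv2.imwrite('pics/g_top.png',cv2.resize(b,None,fx=8,fy=8,interpolation=cv2.INTER_CUBIC)[:,:,::-1])
E
```

```text
eef_pos: [0.5071, -0.0527, 0.0572]
ft_force: [-3.7, 9.3, 1.1]
clk 15.80 pos mm [507.13 -52.75  57.23] gap 22.5 F [-3.7   9.26  1.09] | shift mm [ 0.32 -4.48 -0.07] turn [-0.03 -0.21 -0.07] xang 12.13
```

```bash
sleep 4
```

```text
(no output)
```

View pics/g_sc.png

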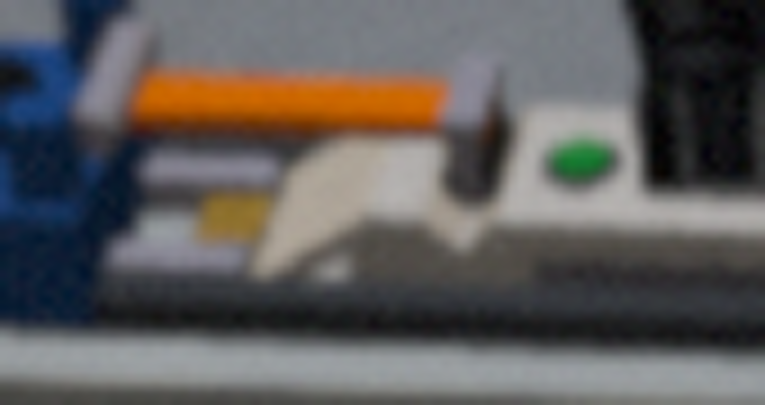

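View pics/g_top.png

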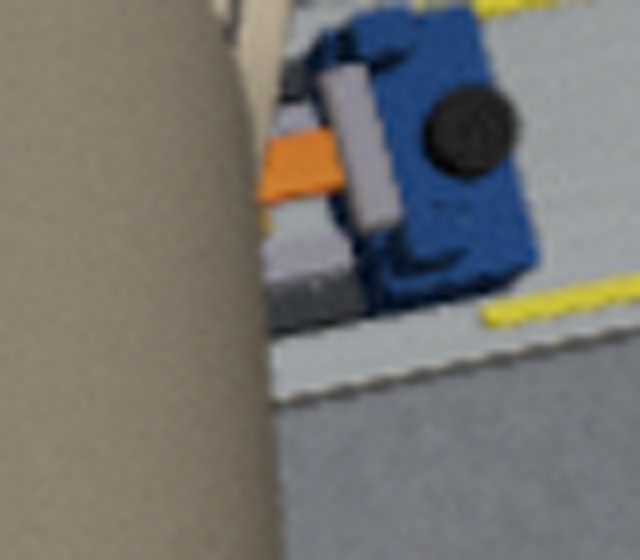

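The nose is against the stop faces (255,270) with the roller in the groove; 10 N moved nothing more. Relax the push and release.

```bash
python3 -m pendant '[[-1,[0,-0.0003,0],[0,0,0]],[-1,[0,0,0],[0,0,0]]]'
python3 -m pendant '[[-0.2,[0,0,0],[0,0,0]],[0,[0,0,0],[0,0,0]],[0.3,[0,0,0],[0,0,0]],[0.3,[0,0,0],[0,0,0]],[0.3,[0,0,0],[0,0,0]]]'
python3 rel.py .5065 -.0483 .0573 12.2
```

```text
clock: 16.15
eef_pos: [0.5071, -0.0527, 0.0574]
orientation: [-3.123, -0.332, -0.006]
ft_force: [0.7, 1.4, -2.8]
finger_gap: 0.0225
clock: 16.77
eef_pos: [0.5075, -0.0536, 0.058]
orientation: [3.124, 0.33, 0.007]
ft_force: [1.1, -0.2, -1.3]
finger_gap: 0.0553
clk 16.77 pos mm [507.55 -53.65  58.01] gap 55.3 F [ 1.07 -0.17 -1.35] | shift mm [ 0.09 -5.45  0.7 ] turn [ 0.04 -0.26 -0.13] xang 12.07
```

```bash
python3 -m pendant '[[0.3,[0,0,-0.015],[0,0,0]],[0.3,[0,0,-0.03],[0,0,0]],[0.5,[0,0,-0.05],[0,0,0]],[0.5,[0,0,-0.05],[0,0,0]],[0.5,[0,-0.055,-0.03],[0,0,0]],[0.5,[0,-0.055,0],[0,0,0]],[0.5,[0,-0.055,0],[0,0,0]],[0.5,[0,-0.055,0],[0,0,0]],[0.5,[0,0,0],[0,0,0]]]'
python3 - <<'E'
from h import *
import math
s=snap('scene');b=s['img'][215:290,165:285]; cv2.imwrite('pics/h_sc.png',cv2.resize(b,None,fx=6.5,fy=6.5,interpolation=cv2.INTER_CUBIC)[:,:,::-1])
s=snap('top','h_full.png');b=s['img'][180:260,370:510]; cv2.imwrite('pics/h_top.png',cv2.resize(b,None,fx=5.5,fy=5.5,interpolation=cv2.INTER_CUBIC)[:,:,::-1])
E
```

```text
clock: 17.9
eef_pos: [0.4604, 0.1652, 0.248]
orientation: [-3.124, -0.322, -0.022]
ft_force: [0.0, -1.2, 0.3]
finger_gap: 0.0638
```

```bash
sleep 4
```

```text
(no output)
```

View pics/h_sc.png

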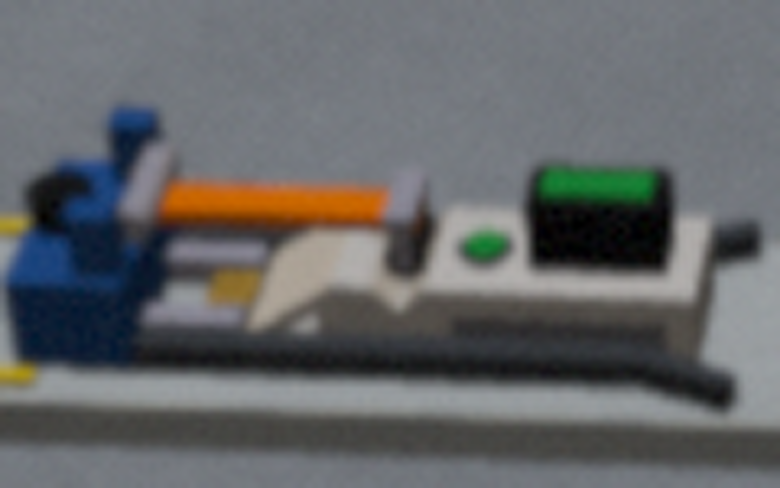

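View pics/h_top.png

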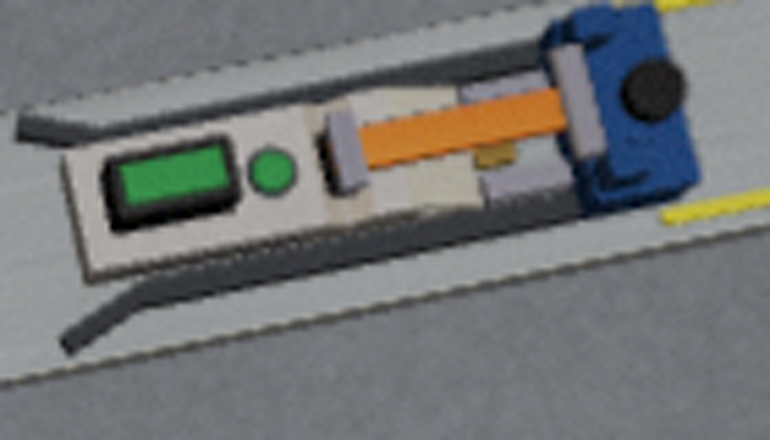

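```bash
python3 - <<'E'
from h import *
import math
a=math.radians(12.2);d=np.array([math.sin(a),-math.cos(a)]);n=np.array([math.cos(a),math.sin(a)])
for nm in('top','scene'):
    s=viewer.snapshot(nm)
    for q in('unit_green_groove','unit_green_grip'):
        for r in viewer.landmark_of(q,nm)[:3]:
            z=.05 if 'groove' in q else .064
            P=onz(s,r['position'],z); qq=P[:2]-np.array([.5185,-.1076]); print(nm,q,round(r['conf'],2),np.round(r['position'],1),np.round(P,4),'l,t',np.round([qq@d,qq@n],4))
    v,u=np.mgrid[0:480,0:640]; pp=np.stack([u.ravel(),v.ravel()],-1).astype(float)
    un=cv2.undistortPoints(pp[:,None],K(s),np.array(s['dist'],float))[:,0]
    z=s['depth'].ravel(); M=np.array(s['world_to_cam']); W=(np.c_[un*z[:,None],z]-M[:3,3])@M[:3,:3]
    q=W[:,:2]-np.array([.5185,-.1076]); l=q@d;t=q@n;zz=W[:,2]
    k=(zz>.07)&(zz<.085)&(abs(t)<.02)&(l>-.1)&(l<-.02); r=cv2.minAreaRect(np.c_[l[k],t[k]].astype(np.float32)); print('rib',r,np.median(zz[k]))
    k=(zz>.046)&(zz<.054)&(abs(t)<.025)&(l>-.1)&(l<0); print('top z',np.median(zz[k]),'tail l',np.percentile(l[k],1))
    p=np.polyfit(l[k],zz[k],1);print('pitch',np.degrees(p[0]))
for px in((453.7,196.5),(457.8,217.3)):
    s=viewer.snapshot('top');P=onz(s,px,.028);q=P[:2]-np.array([.5185,-.1076]);print('nose',q@d,q@n)
print(observe()['clock'])
s=viewer.snapshot('top');b=s['img'][190:225,425:490]; cv2.imwrite('pics/i_top.png',cv2.resize(b,None,fx=12,fy=12,interpolation=cv2.INTER_CUBIC)[:,:,::-1])
E
```

```text
top unit_green_groove 0.79 [432.  213.4] [ 0.5095 -0.1168  0.05  ] l,t [ 0.0071 -0.0108]
top unit_green_groove 0.77 [218.9 318.1] [0.2967 0.2997 0.05  ] l,t [-0.4449 -0.1308]
top unit_green_groove 0.26 [208.6 195.5] [0.542 0.333 0.05 ] l,t [-0.4257  0.1161]
top unit_green_grip 0.92 [397.1 215.4] [ 0.5015 -0.046   0.064 ] l,t [-0.0638 -0.0036]
top unit_green_grip 0.69 [242. 339.] [0.2573 0.2504 0.064 ] l,t [-0.4051 -0.1796]
rib ((-0.056111209094524384, -0.0002547372132539749), (0.04653297737240791, 0.02494283765554428), 0.5481283068656921) 0.07744197382565211
top z 0.049492342003060595 tail l -0.08878703852581057
pitch 0.15506959735396428
scene unit_green_groove 0.78 [226.5 251.1] [ 0.5157 -0.119   0.05  ] l,t [ 0.0106 -0.0051]
scene unit_green_groove 0.57 [430.  234.5] [0.3343 0.2979 0.05  ] l,t [-0.4353 -0.0944]
scene unit_green_grip 0.86 [258.5 248.8] [ 0.5072 -0.0482  0.064 ] l,t [-0.0605  0.0015]
scene unit_green_grip 0.72 [413.6 216.5] [0.2911 0.2542 0.064 ] l,t [-0.4017 -0.1458]
rib ((-0.057819120585918427, 0.0016395384445786476), (0.04481033235788345, 0.02986082248389721), 0.163743793964386) 0.07730487823442597
top z 0.049600917240585254 tail l -0.08999772769281561
pitch 0.1515839186957744
nose 0.06290482801619539 0.0189243294348642
nose 0.060814319024317345 -0.02504474920027238
18.4
```

```bash
sleep 5
```

```text
(no output)
```

View pics/i_top.png

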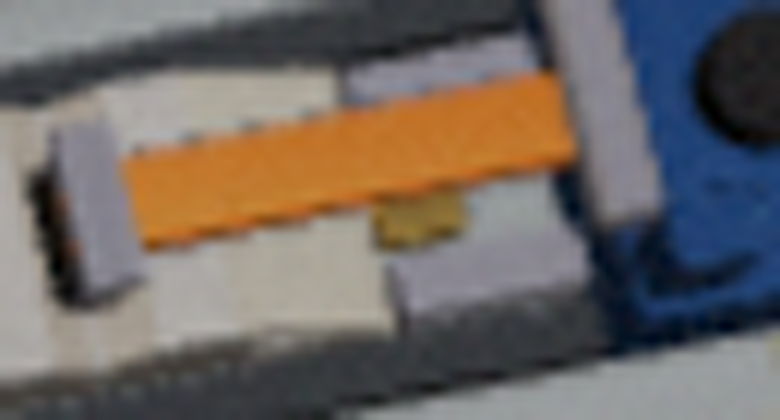

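The nose edge (335,85)-(395,325) is up against the steel stops, with the brass pushed back level with them and the roller in the groove band. Last look at the whole scene.

View pics/h_full.png

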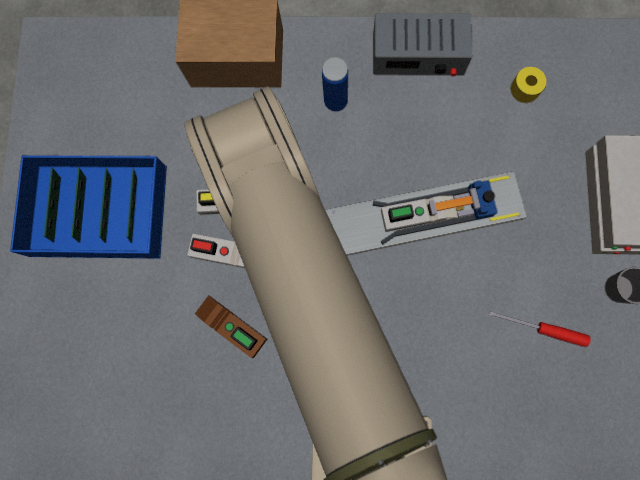

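Red (203,246) and yellow (207,198) are where they were, the green unit is in the cradle at (430,208), and the gripper is clear.

```bash
python3 -c "
from workcell import hand_in; print(hand_in())"
```

```text
the job is handed in; nothing more can be done
None
```

The green-lamp unit is in the cradle and released, and I handed the job in at about 18.5 s. I gripped it by its rib, laid it in the mouth of the bed and slid it in with small, force-limited steps.

- **Forces:** The push peaked at about 18 N while the nose lifted the roller. It fell to about zero, then reversed, as the roller dropped into the groove.
- **Pushing home:** At the end I pressed up to about 10 N and the unit did not move further, so I relaxed the push before opening the gripper.
- **After release:** The pictures show the roller in the groove, the brass contact pushed back about 5 mm by a rough pixel estimate, and the nose at the steel stops. The unit lies flat, with its top at 49.5 mm where 50 mm is expected.
- **Other units:** The red and yellow units look unmoved in the last picture, though the arm hid part of both. The gripper was well clear of everything.

**Not confirmed:**
- I could not read the contact travel or the arm angle directly. The nose is within about 1–2 mm of the stops, so the pictures cannot tell true home from touching the stops.
- The two cameras disagreed by about 2 mm on position, and the groove point the network reported was up to 11 mm off to the side. I relied on the depth measurements and the pictures instead.
- While going up the ramp the tool turned by about 1° and pressed sideways on a rail at about 6 N. I corrected this by shifting and turning the tool.

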